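# Hold the spring clip open over the menu board's edge

## Robot

A 6-joint arm with a two-finger parallel gripper is mounted at the origin on a cart in front of the work surface, level with it; the furniture and walls round the work are solid. World frame = base frame: x ahead of the robot, y to its left, z up, the work surface at z = 0. Lengths are in m, angles in degrees, forces in N, time in s.
With the tool pointing down it reaches from about 0.25 to 0.725 m from the base axis. Payload 9.7 kg.
Tool frame: the origin (TCP) lies midway between the tips of the shut fingers; the grasp point (between the pads) lies 19 mm behind it (bot.hold_point_z is the distance from the TCP to the grasp point, in m); z points along the fingers, y is the line along which they close (so a half turn about z gives the same grasp; the last joint's range is limited). The gripper opens to 85 mm and grips with 20 to 120 N. Pads are 22 mm wide; open, the fingers measure 114 mm over their backs; the gripper's body (76 mm by 85 mm) begins 54 mm behind the grasp point. The pads swing forward as they close: fully open they stand 13 mm farther back than shut.
Start: joints at [63.14, 4.979, 10.078, 95.1, 0, 90], TCP at [0.248, 0.491, 0.231] pointing down, gripper open.
Joint ranges: [-179.16, 179.16], [-48.56, 103.87], [-65.8, 70.77], [-126.05, 130.52], [-82.76, 87.17], [-180, 180]. Speed limits (degrees/s): [127.2, 127.2, 147.25, 180, 180, 180].

## Interface

Orientations are given as [roll, pitch, yaw] about the fixed x, y, z axes, in that order (R = Rz(yaw) Ry(pitch) Rx(roll)).
In Python, from workcell import bot gives the robot as it stands.
- The arm moves only by the tool play_rows, never from a script. Its argument "steps" is a list that holds one entry, the list of rows, each a list of 4 numbers: the shift along the tool's x, y, z in m, then the turn about the tool's z in rad. In form: [[[tx, ty, tz, yaw], ...]]. A call has exactly 5 rows; each row shifts and turns the commanded pose from where the row before left it, along the tool's axes as they then stand; what a row does not reach is not made up. A row lasts 1/12 s, in which the tool goes at most 41.7 mm and 7.16 degrees, less where a joint would pass 70% of its speed; a pose out of reach is approached as far as the arm can. A call is refused whole if a number of a shift passes 0.0417 or a number of a turn 0.125, either way. A call with a gripper value outside its range is refused whole. "gripper" is the finger opening in m, from 0 to 0.0854, set as the call begins (left out, the last holds). The fingers move at their own pace and stop on an object; "squeeze" is the grip in N (left out, the last holds). Time passes only in rows, so rows that do not move let the fingers close, or fill a call up. It gives the time, the measured TCP pose, the force, the opening and the grip force at its end, in the units of the state.
- bot.get_obs(): the state, without advancing time (a new reading comes with each control period).
- bot.camera(name): name is "scene" or "top"; returns a dict with "img" (420x560x3 uint8, blue, green, red), "vfov" (degrees; the focal length in pixels is half the picture's height over the tangent of half this angle, whatever the lens; pixels are square), "cx", "cy" (the principal point, pixels), "xyz" and "attitude" of the camera in the world. Camera axes: x right, y down, z forward; pixel columns grow to the right and rows downward; lengths in m; the calibration is good to about 2 mm. A picture is of the moment at which its call begins. There is no depth.
- bot.job_done(): hands the job in; it is judged then, once.
The state is a dict: "time": time; "q": joint angles; "qd": joint speeds; "joint_efforts": joint torques, N m; "ee_pos": TCP position; "tcp_rot": TCP orientation; "wrist_force": force on the tool from outside, world axes, zero at the start; "torque": the same for the moment, N m; "opening": finger opening in m; "grasp_force": force on a finger pad.
Only numpy, scipy, OpenCV 4.12 (cv2) and the standard library are available. Lean on these libraries where they do the work, as an engineer would, in place of code of your own. Each camera call takes 0.05 s, during which the arm holds its last target. There are 200 camera calls.

## Task

The new card is too thick for the menu board's snap rail: pull the black rail straight up off the board's top edge and lay it down in the wide rear compartment of the wooden organiser. Then take the blue spring clip off the organiser's front wall by squeezing its handles and bring it over the middle of the board's bare top edge, one jaw in front of the panel and one behind, both clearly below the bead. Finish there still holding the clip, squeezed wide open and resting on nothing, so that I can slip the card in; do not let go or let it close, and leave the mug, tin, spice jar and creamer pods where they stand.

Things in the scene. Friction and masses are not known exactly. Their poses are not given: they have to be found in the camera images.
- board: Menu board, fixed. Origin: centre of the underside of its wooden foot (64 x 140 x 18 mm). x is the panel's normal (-x the picture side), y runs along the panel, z up. White upright panel 4 mm thick (x), 120 mm wide (y), centred on x = 0. Along its top edge runs a round bead, 9 mm in diameter, its axis 125 mm above the origin.
- board_edge (a point): Middle of the board's top edge, on the bead's axis (125 mm above the table); axes as the board's.
- rail: Black snap rail, loose, 60 g, 110 mm long (y), 41.5 mm tall, at first snapped over the board's bead, axes as the board's. Origin on the axis of the bead. Two thin legs (16.6 mm over both in x) reach down to z = -13 mm; the front one is sprung and its lip catches under the bead. A straight upward pull of about 8 to 14 N frees it within 10 mm. Later it may stand on its legs or lie on its side.
- rail_head (a point): Middle of the rail's head, the part to grip: 16 mm thick (x), 110 mm long (y), 24 mm tall (12 mm above and below this point, which is 16.5 mm above the rail's origin). Grip the head only: the sprung leg below it must be free to spread 3 mm.
- organiser: Open wooden organiser, fixed, 156 (x) x 166 (y) x 45 mm high, walls and floor 4 mm. Origin: centre of its underside; x points from its front wall to the rear, z up. Front wall centred on x = -76 mm. A divider as high as the walls, centred on x = -24 mm. In the front compartment two paper sugar sticks are fixed on the floor.
- rear_floor (a point): Centre of the floor of the organiser's wide rear compartment, which is free 48 mm to both sides in x and 79 mm in y; its walls rise 41 mm above this point.
- clip: Blue spring clip, loose, 65 g, at first biting the organiser's front wall, handles up. Origin on the hinge pin (20 mm above the wall's top). x across the jaws (at first into the organiser), y along the pin, z up. Below the pin (hinge 11 mm in diameter) two jaws, 50 mm wide (y), reach down to lips at z = -44 mm. The frame belongs to one half, which tilts by half the joint's value when squeezed evenly.
- clip_handles (a point): Point midway between the two handle plates, 20 mm above the hinge pin at the start. The plates are 36 mm wide (y), 40 mm long, 3 mm thick and spread like a V, outside width 23 mm at the pin and 42 mm at their tops (39 mm above the pin). Squeezed together along x (5 to 16 N) until they stop, parallel and 23 mm wide outside, the jaws gape 26 mm at the lips, at least 16 mm above.
- clip_jaw (a joint): How far the clip is open: 0 rad biting a 4 mm wall, -0.12 shut on nothing, 0.5 wide open at the stop. A spring closes it (0.18 N m at 0, 0.32 N m at 0.5).
- jaw_tip_a (a point): Lowest inner point of the jaw that is outside the organiser at first (middle of the lip).
- jaw_tip_b (a point): Lowest inner point of the other jaw, inside the organiser at first (middle of the lip).
- mug: Black mug, 82 x 116 x 95 mm, a bystander. Origin: centre of its underside. Behind it stands the tall black fridge, over 0.4 m high, fixed: in the world frame its front is at about x = 0.48 and its left side at about y = -0.13; swing the arm round its front.
- sugar_tin: White sugar tin, 92 mm in diameter, 96 mm high, a bystander. Origin: centre of its underside.
- cinnamon: Small spice jar with a yellow cap, 42 mm in diameter, 96 mm high, a bystander. Origin: centre of its underside.
- creamer_a: White creamer pod, 37 mm in diameter, 21 mm high, a bystander. Origin: centre of its underside.
- creamer_b: Second white creamer pod, like the first.

How it is judged (in metres and radians):
On the way, in this order (a step that is already met when the one before it is completed fails the run):
1. the rail is pulled off the board's top edge (z of rail in the frame of board_edge above 0.02 m), for 0.1 s.
2. the rail lies in the organiser's rear compartment, released and at rest (x of rail in the frame of organiser between -0.02 and 0.072 m and y of rail in the frame of organiser between -0.078 and 0.078 m and z of rail in the frame of organiser between 0.004 and 0.042 m and contact force between the fingers and rail below 0.1 N and contact force between rail and organiser above 0.1 N and linear speed of rail below 0.02 m/s), for 0.2 s.
3. the clip is squeezed open and lifted clear of the organiser's wall (value of joint clip_jaw above 0.35 rad and contact force between the fingers and clip above 2 N and z of jaw_tip_a in the frame of organiser above 0.05 m and contact force between clip and organiser below 0.1 N), for 0.1 s.
At the end, for the whole second after the job is handed in: Rail at rest in the rear compartment; fingers hold the clip still (over 2 N), open over 0.35 rad, jaw tips on opposite sides of the panel, each over 5 mm from its mid-plane, 8 to 36 mm below the bead axis, within 25 mm of the edge's middle; clip leans on the board with under 0.8 N (x of rail in the frame of organiser between -0.02 and 0.072 m and y of rail in the frame of organiser between -0.078 and 0.078 m and z of rail in the frame of organiser between 0.004 and 0.042 m and y of jaw_tip_a in the frame of board_edge between -0.025 and 0.025 m and z of jaw_tip_a in the frame of board_edge between -0.036 and -0.008 m and y of jaw_tip_b in the frame of board_edge between -0.025 and 0.025 m and z of jaw_tip_b in the frame of board_edge between -0.036 and -0.008 m and ((x of jaw_tip_a in the frame of board_edge below -0.005 m and x of jaw_tip_b in the frame of board_edge above 0.005 m) or (x of jaw_tip_b in the frame of board_edge below -0.005 m and x of jaw_tip_a in the frame of board_edge above 0.005 m)) and value of joint clip_jaw above 0.35 rad and contact force between the fingers and clip above 2 N and contact force between clip and board below 0.8 N and linear speed of each of clip, rail below 0.02 m/s and contact force between the fingers and rail below 0.1 N); the arm keeps its last pose, push and grip.
It fails at once if the mug, tin, spice jar or a creamer pod is moved by more than 20 mm (distance of any of mug, sugar_tin, cinnamon, creamer_a, creamer_b from where it was at the start of the episode above 0.02 m).
It fails at once if the rail is thrown or dropped from a height (linear speed of rail above 1 m/s).
It also fails if it takes over 48 s, if anything falls off the work surface, if the arm or the gripper's body presses on something with over 40 N, if the wrist force passes 120 N, or if a joint passes its speed limit or range.

## Working session

There is one attempt and no reset: what is moved stays moved. The work goes in short steps, Python scripts to look and compute and a tool call to move; the robot and the scene stay as the last step left them, time stands still between calls to the robot, and variables do not carry over. Pictures are saved under pics/ and viewed, at most 10 in all, crops included, and the job is handed in when it is done.

Besides the shell and the picture viewer there is one more tool, called after "Request:" by a JSON object that holds its "name" and its "arguments". play_rows: Moves the arm, as the interface text tells. Its arguments: {"type":"object","properties":{"steps":{"type":"array","items":{"type":"array","items":{"type":"array","items":{"type":"number"}}}},"gripper":{"type":"number"},"squeeze":{"type":"number"}},"required":["steps"]}

```bash
ls; mkdir -p pics; python3 - <<'E'
from workcell import bot
import cv2
o=bot.get_obs(); print(o)
for n in("scene","top"):
    c=bot.camera(n); cv2.imwrite(f"pics/{n}0.png",cv2.resize(c["img"],(784,588),interpolation=cv2.INTER_CUBIC)); cv2.imwrite(f"pics/{n}_raw.png",c["img"])
    print({k:v for k,v in c.items() if k!="img"})
E
```

```text
pics
{'time': 0.0, 'q': array([6.31401044e+01, 5.01084039e+00, 1.00338434e+01, 9.51006383e+01,
       1.71957494e-03, 9.00001636e+01]), 'qd': array([-0.07269845,  0.00341449, -0.03386322, -0.04348089, -0.00651761,
        0.04070291]), 'joint_efforts': array([ 2.64500068e-04, -5.20389569e+01,  4.64802825e+01,  1.61802757e-02,
        1.24253742e-05, -2.45913600e-05]), 'ee_pos': array([0.24837895, 0.49045108, 0.2305801 ]), 'tcp_rot': array([-1.79922365e+02, -1.71935173e-03,  1.53139939e+02]), 'wrist_force': array([-0.20903243,  0.23183298, -1.19232439]), 'torque': array([-0.01203183,  0.03797649, -0.02615708]), 'grasp_force': 0.0, 'opening': 0.0855546844093118}
{'vfov': 52.67532362412223, 'cx': 285.42821086334476, 'cy': 208.99389900350428, 'xyz': array([-0.0235079 , -0.5675516 ,  0.50412659]), 'attitude': array([-115.37142395,    0.2605837 ,  -40.74242212])}
{'vfov': 43.039900378019915, 'cx': 275.04413275136477, 'cy': 207.59163719354714, 'xyz': array([0.41718279, 0.09310375, 1.35716852]), 'attitude': array([-173.64690859,   -0.26461701,  -88.57254724])}
```

View pics/scene0.png

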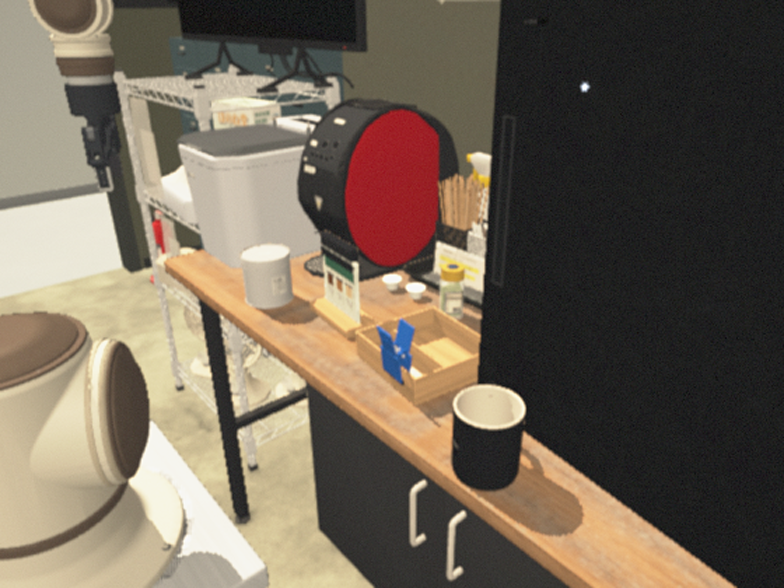

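View pics/top0.png

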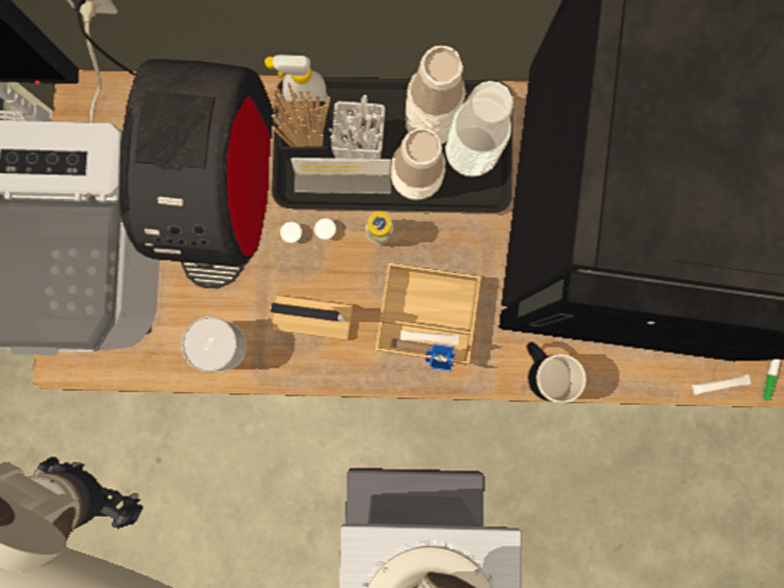

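The scene view shows the board (~340,295), rail on top and the clip at (397,350). The top view shows the rail from (272,308) to (340,317), the organiser corners (388,265), (480,275), (470,362), (376,350), and the clip at (440,357). I'll enlarge both.

```bash
cat > h.py <<'E'
import numpy as np, cv2, json
from scipy.spatial.transform import Rotation as R
def cam(c):
    f=210/np.tan(np.radians(c["vfov"]/2)); return f,R.from_euler("xyz",c["attitude"],degrees=True).as_matrix()
def pix(c,u,v,z):
    f,M=cam(c); d=M@np.array([(u-c["cx"])/f,(v-c["cy"])/f,1]); p=np.array(c["xyz"]); return p+d*(z-p[2])/d[2]
def proj(c,P):
    f,M=cam(c); q=(np.asarray(P)-c["xyz"])@M; return np.c_[q[...,0]/q[...,2]*f+c["cx"],q[...,1]/q[...,2]*f+c["cy"]]
S=dict(vfov=52.67532362412223,cx=285.42821086334476,cy=208.99389900350428,xyz=np.array([-0.0235079,-0.5675516,0.50412659]),attitude=[-115.37142395,0.2605837,-40.74242212])
T=dict(vfov=43.039900378019915,cx=275.04413275136477,cy=207.59163719354714,xyz=np.array([0.41718279,0.09310375,1.35716852]),attitude=[-173.64690859,-0.26461701,-88.57254724])
def crop(src,x0,y0,w,h,k,out):
    im=cv2.imread(src) if isinstance(src,str) else src
    cv2.imwrite(out,cv2.resize(im[y0:y0+h,x0:x0+w],(w*k,h*k),interpolation=cv2.INTER_CUBIC))
E
python3 - <<'E'
from h import *
crop("pics/top_raw.png",188,180,160,90,5,"pics/topc.png")
crop("pics/scene_raw.png",215,160,150,130,5,"pics/scenec.png".replace("c.","cc."))
E
```

```text
(no output)
```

View pics/topc.png

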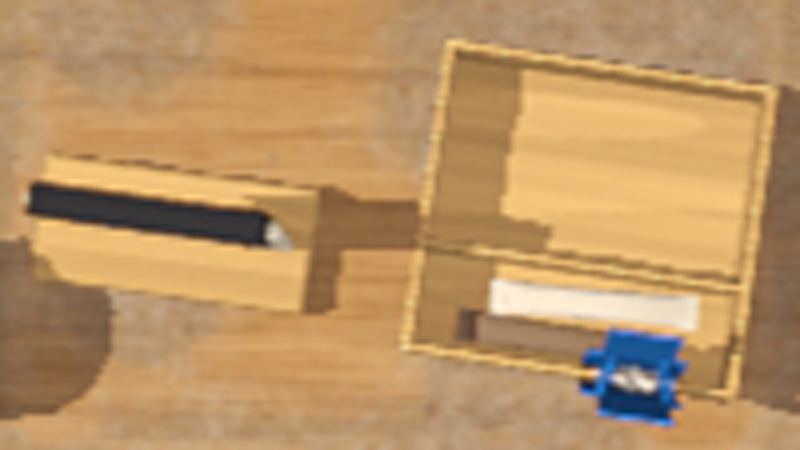

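View pics/scenecc.png

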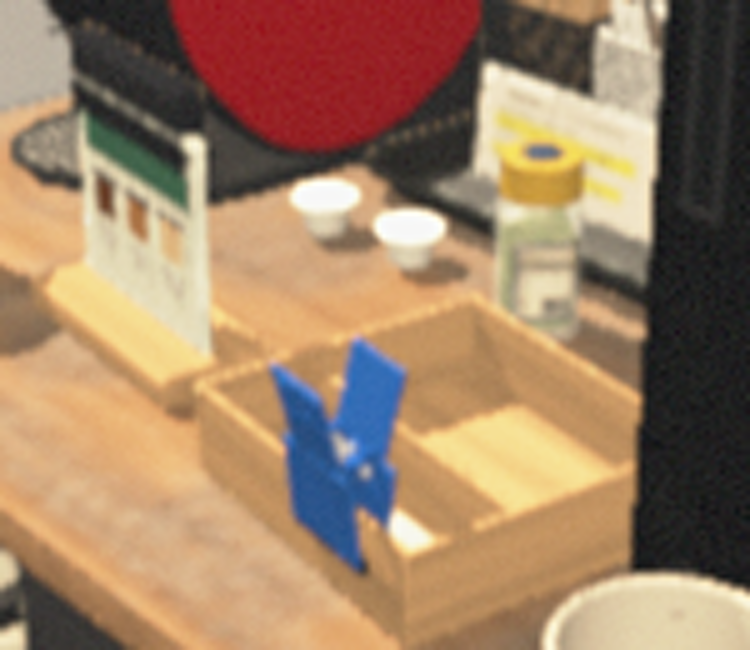

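```bash
cat > fit.py <<'E'
from h import *
from scipy.optimize import least_squares
t=lambda u,v:(188+(u+.5)/5-.5,180+(v+.5)/5-.5); s=lambda u,v:(215+(u+.5)/5-.5,160+(v+.5)/5-.5)
def W(p,L): c,n=np.cos(p[2]),np.sin(p[2]); L=np.array(L,float); return np.c_[p[0]+c*L[:,0]-n*L[:,1],p[1]+n*L[:,0]+c*L[:,1],L[:,2]]
def fit(name,obs,p0):
    f=lambda p:np.concatenate([(proj(T if k=="t" else S,W(p,[L]))[0]-px) for k,px,L in obs])
    r=least_squares(f,p0,loss="soft_l1"); print(name,r.x[:2].round(4),np.degrees(r.x[2]).round(2),f(r.x).reshape(-1,2).round(1).tolist()); return r.x
o=fit("org",[("t",t(447,40),(.078,.083,.045)),("t",t(778,88),(.078,-.083,.045)),("t",t(735,402),(-.078,-.083,.045)),("t",t(402,350),(-.078,.083,.045)),
 ("s",s(197,385),(-.078,.083,.045)),("s",s(470,297),(.078,.083,.045)),("s",s(408,555),(-.078,-.083,.045))],[.45,.05,0])
b=fit("board foot",[("t",t(48,155),(.032,.07,.018)),("t",t(320,188),(.032,-.07,.018)),("t",t(305,312),(-.032,-.07,.018)),("s",s(45,285),(-.032,.07,.018)),("s",s(165,390),(-.032,-.07,.018))],[.45,.2,0])
r=fit("rail",[("t",t(32,182),(.008,.055,.1535)),("t",t(270,213),(.008,-.055,.1535)),("t",t(265,245),(-.008,-.055,.1535)),("t",t(27,212),(-.008,.055,.1535)),("s",s(75,25),(-.008,.055,.1535)),("s",s(205,85),(-.008,-.055,.1535))],[.45,.2,0])
c=fit("clip",[("t",t(600,415),(-.0205,.018,.104)),("t",t(672,427),(-.0205,-.018,.104)),("t",t(612,330),(.0205,.018,.104)),("t",t(683,340),(.0205,-.018,.104)),
 ("s",s(272,365),(-.0205,.018,.104)),("s",s(328,410),(-.0205,-.018,.104)),("s",s(355,340),(.0205,.018,.104)),("s",s(407,372),(.0205,-.018,.104))],[.4,0,0])
print("clip in org", (R.from_euler("z",-o[2]).as_matrix()[:2,:2]@(c[:2]-o[:2])).round(4))
print("rearfloor world",W(o,[(.026,0,.004)]))
E
python3 fit.py
```

```text
org [0.5264 0.0141] -6.91 [[-0.0, -0.1], [-0.1, -0.1], [0.1, -0.5], [-0.2, 0.1], [-0.9, 0.1], [0.8, -0.1], [-0.1, 0.8]]
board foot [0.5161 0.2203] -5.62 [[0.1, -0.4], [0.7, -0.2], [0.4, 0.2], [-3.5, -1.2], [-0.1, -0.8]]
rail [0.5161 0.2205] -6.14 [[-0.0, -1.1], [0.4, -0.9], [0.4, -0.3], [-0.1, -0.1], [-1.7, 1.0], [-5.1, 2.3]]
clip [ 0.4475 -0.0087] -5.6 [[0.0, 0.1], [0.9, -0.4], [-0.3, -0.3], [0.7, -0.4], [-0.4, 0.4], [-1.3, -1.2], [-0.0, -0.3], [0.2, 0.3]]
clip in org [-0.0756 -0.0321]
rearfloor world [[0.5522209  0.01097731 0.004     ]]
```

Request:
{"name": "play_rows", "arguments": {"steps": [[[0, 0, 0, 0.121], [0, 0, 0, 0.121], [0, 0, 0, 0.121], [0, 0, 0, 0.121], [0, 0, 0, 0.121]]], "gripper": 0.06, "squeeze": 80}}

```text
time: 0.52
ee_pos: [0.2484, 0.4905, 0.2309]
tcp_rot: [-180.0, 0.0, 118.1]
wrist_force: [-0.1, -0.4, -0.1]
opening: 0.06
grasp_force: 0.0
```

Request:
{"name": "play_rows", "arguments": {"steps": [[[0, 0, 0, 0.121], [0, 0, 0, 0.121], [0, 0, 0, 0.121], [0, 0, 0, 0.121], [0, 0, 0, 0.121]]]}}

```text
time: 0.93
ee_pos: [0.2484, 0.4905, 0.2308]
tcp_rot: [-180.0, 0.0, 83.5]
wrist_force: [-0.1, -0.4, 0.0]
opening: 0.0601
grasp_force: 0.0
```

Request:
{"name": "play_rows", "arguments": {"steps": [[[-0.016, 0.0196, 0, 0], [-0.016, 0.0196, 0, 0], [-0.016, 0.0196, 0, 0], [-0.016, 0.0196, 0, 0], [-0.016, 0.0196, 0, 0]]]}}

```text
time: 1.35
ee_pos: [0.3379, 0.3996, 0.2309]
tcp_rot: [-180.0, 0.0, 83.8]
wrist_force: [0.2, -0.1, 0.1]
opening: 0.06
grasp_force: 0.0
```

Request:
{"name": "play_rows", "arguments": {"steps": [[[-0.016, 0.0196, 0, 0], [-0.016, 0.0196, 0, 0], [-0.016, 0.0196, 0, 0], [-0.016, 0.0196, 0, 0], [-0.016, 0.0196, 0, 0]]]}}

```text
time: 1.77
ee_pos: [0.4267, 0.3094, 0.231]
tcp_rot: [-180.0, 0.0, 83.8]
wrist_force: [-0.1, 0.3, -0.7]
opening: 0.0601
grasp_force: 0.0
```

Request:
{"name": "play_rows", "arguments": {"steps": [[[-0.016, 0.0196, 0, 0], [-0.016, 0.0196, 0, 0], [-0.016, 0.0196, 0, 0], [-0.016, 0.0196, 0, 0], [-0.016, 0.0196, 0, 0]]]}}

```text
time: 2.18
ee_pos: [0.5156, 0.2193, 0.2309]
tcp_rot: [-180.0, 0.0, 83.8]
wrist_force: [-0.2, 0.0, -0.1]
opening: 0.0598
grasp_force: 0.0
```

Request:
{"name": "play_rows", "arguments": {"steps": [[[0, 0, 0, 0], [0, 0, 0, 0], [0, 0, 0, 0], [0, 0, 0, 0], [0, 0, 0, 0]]]}}

```text
time: 2.6
ee_pos: [0.5144, 0.221, 0.2314]
tcp_rot: [-180.0, -0.0, 83.9]
wrist_force: [0.8, -0.1, -0.5]
opening: 0.0598
grasp_force: 0.0
```

Request:
{"name": "play_rows", "arguments": {"steps": [[[0, 0.0013, 0.013, 0], [0, 0, 0.013, 0], [0, 0, 0.013, 0], [0, 0, 0.013, 0], [0, 0, 0.013, 0]]]}}

```text
time: 3.02
ee_pos: [0.5157, 0.2209, 0.1659]
tcp_rot: [180.0, -0.0, 83.9]
wrist_force: [-0.5, 0.2, 0.2]
opening: 0.0599
grasp_force: 0.0
```

```bash
python3 - <<'E'
from workcell import bot
from h import *
t=bot.camera("top")["img"]; s=bot.camera("scene")["img"]
crop(s,190,100,100,120,5,"pics/a.png"); crop(t,180,170,80,120,5,"pics/b.png")
cv2.imwrite("pics/ab.png",np.hstack([cv2.resize(cv2.imread("pics/a.png"),(450,540)),cv2.resize(cv2.imread("pics/b.png"),(350,525))[:540] if 0 else cv2.copyMakeBorder(cv2.imread("pics/b.png")[:540,:350],0,0,0,0,0)]))
print(bot.get_obs()["ee_pos"])
E
```

```text
[0.51493234 0.22044655 0.1643161 ]
```

View pics/ab.png

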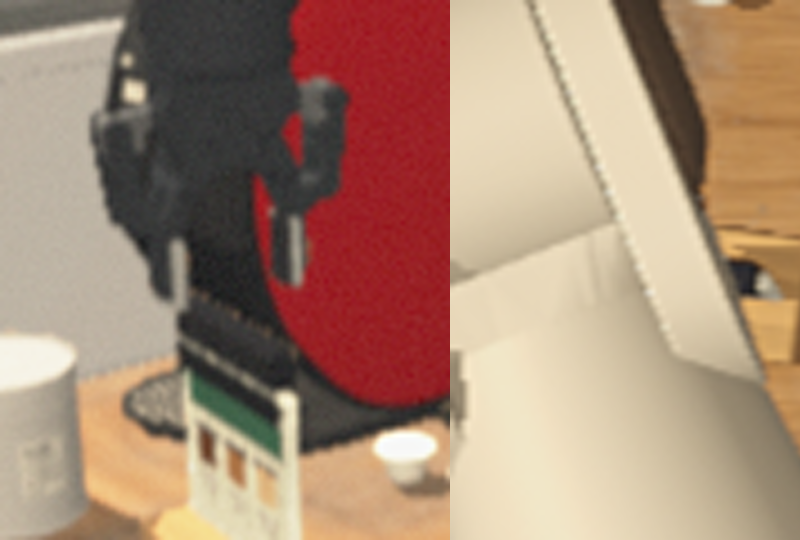

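The fingers (tips at (172,300) and (290,285)) straddle the rail head, whose top edge runs from (185,295) to (298,355). I'll go down and grip.

Request:
{"name": "play_rows", "arguments": {"steps": [[[0, 0, 0.009, 0], [0, 0, 0.009, 0], [0, 0, 0.009, 0], [0, 0, 0.005, 0], [0, 0, 0, 0]]], "gripper": 0.04}}

```text
time: 3.53
ee_pos: [0.5156, 0.22, 0.1328]
tcp_rot: [-179.9, 0.1, 83.8]
wrist_force: [-0.1, -0.4, -0.4]
opening: 0.0401
grasp_force: 0.0
```

Request:
{"name": "play_rows", "arguments": {"steps": [[[0, 0, 0, 0], [0, 0, 0, 0], [0, 0, 0, 0], [0, 0, 0, 0], [0, 0, 0, 0]]], "gripper": 0.0, "squeeze": 60}}

```text
time: 3.95
ee_pos: [0.5165, 0.2203, 0.1348]
tcp_rot: [180.0, -0.0, 83.8]
wrist_force: [-0.5, 0.2, 2.5]
opening: 0.0147
grasp_force: 59.4
```

Request:
{"name": "play_rows", "arguments": {"steps": [[[0, 0, 0, 0], [0, 0, 0, 0], [0, 0, 0, 0], [0, 0, 0, 0], [0, 0, 0, 0]]]}}

```text
time: 4.37
ee_pos: [0.5165, 0.2203, 0.1348]
tcp_rot: [179.9, -0.0, 83.8]
wrist_force: [-0.0, -0.8, 5.1]
opening: 0.0147
grasp_force: 59.8
```

Request:
{"name": "play_rows", "arguments": {"steps": [[[0, 0, -0.002, 0], [0, 0, -0.002, 0], [0, 0, -0.002, 0], [0, 0, -0.002, 0], [0, 0, -0.002, 0]]]}}

```text
time: 4.78
ee_pos: [0.5163, 0.22, 0.1438]
tcp_rot: [-180.0, 0.0, 83.8]
wrist_force: [2.5, -1.0, -1.1]
opening: 0.0145
grasp_force: 59.6
```

Request:
{"name": "play_rows", "arguments": {"steps": [[[0, 0, -0.004, 0], [0, 0, -0.004, 0], [0, 0, -0.006, 0], [0, 0, -0.008, 0], [0, 0, -0.008, 0]]]}}

```text
time: 5.2
ee_pos: [0.516, 0.2203, 0.1753]
tcp_rot: [-180.0, -0.0, 83.8]
wrist_force: [0.6, -0.3, -1.0]
opening: 0.0146
grasp_force: 59.9
```

Request:
{"name": "play_rows", "arguments": {"steps": [[[0, 0, -0.01, 0], [0, 0, -0.01, 0], [0, 0, -0.01, 0], [0, 0, -0.008, 0], [0, 0, 0, 0]]]}}

```text
time: 5.62
ee_pos: [0.5168, 0.2205, 0.2146]
tcp_rot: [179.9, -0.1, 83.8]
wrist_force: [0.0, 0.4, -1.0]
opening: 0.0148
grasp_force: 59.9
```

```bash
python3 - <<'E'
from workcell import bot
from h import *
o=bot.get_obs();print(o["ee_pos"],o["opening"],o["wrist_force"])
s=bot.camera("scene")["img"]
crop(s,190,90,100,110,5,"pics/c.png")
E
```

```text
[0.51678801 0.22048403 0.21462733] 0.014843543415479441 [ 0.04025172  0.35333207 -1.0272947 ]
```

View pics/c.png

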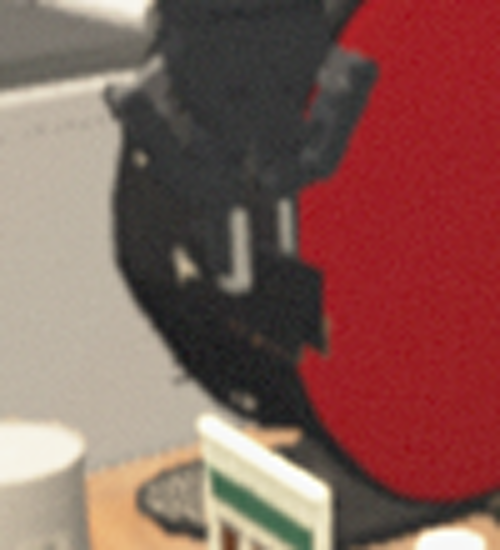

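The rail is clear of the board: it's in the fingers, and the bare bead runs from (205,420) to (330,490). Next I'll carry it to the organiser.

Request:
{"name": "play_rows", "arguments": {"steps": [[[-0.0204, 0.0058, 0, 0], [-0.0204, 0.0058, 0, 0], [-0.0204, 0.0058, 0, 0], [-0.0204, 0.0058, 0, 0], [-0.0204, 0.0058, 0, 0]]]}}

```text
time: 6.08
ee_pos: [0.5339, 0.1148, 0.2116]
tcp_rot: [-179.9, 0.0, 83.8]
wrist_force: [0.3, 0.5, -0.6]
opening: 0.0145
grasp_force: 59.9
```

Request:
{"name": "play_rows", "arguments": {"steps": [[[-0.0204, 0.0058, 0, 0], [-0.0204, 0.0058, 0, 0], [-0.0204, 0.0058, 0, 0], [-0.0204, 0.0058, 0, 0], [-0.0204, 0.0058, 0, 0.012]]]}}

```text
time: 6.5
ee_pos: [0.5517, 0.0101, 0.2116]
tcp_rot: [-179.9, 0.0, 83.1]
wrist_force: [-0.1, 0.7, -0.7]
opening: 0.0146
grasp_force: 59.9
```

Request:
{"name": "play_rows", "arguments": {"steps": [[[0, 0, 0.02, 0], [0, 0, 0.02, 0], [0, 0, 0.02, 0], [0, 0, 0.02, 0], [0, 0, 0.02, 0]]]}}

```text
time: 6.92
ee_pos: [0.5515, 0.011, 0.1107]
tcp_rot: [-180.0, 0.0, 83.1]
wrist_force: [0.8, 0.7, -1.2]
opening: 0.0142
grasp_force: 59.9
```

Request:
{"name": "play_rows", "arguments": {"steps": [[[0, 0, 0.02, 0], [0, 0, 0.016, 0], [0, 0, 0.012, 0], [0, 0, 0.012, 0], [0, 0, 0.01, 0]]]}}

```text
time: 7.33
ee_pos: [0.5517, 0.0112, 0.0412]
tcp_rot: [-180.0, 0.0, 83.1]
wrist_force: [0.8, 0.3, 0.2]
opening: 0.0147
grasp_force: 59.9
```

Request:
{"name": "play_rows", "arguments": {"steps": [[[0, 0, 0.004, 0], [0, 0, 0.004, 0], [0, 0, 0.003, 0], [0, 0, 0, 0], [0, 0, 0, 0]]]}}

```text
time: 7.75
ee_pos: [0.5521, 0.0112, 0.0317]
tcp_rot: [180.0, -0.0, 83.1]
wrist_force: [-0.2, -1.1, -0.7]
opening: 0.0145
grasp_force: 59.9
```

Next I'll feel for the floor in small steps.

Request:
{"name": "play_rows", "arguments": {"steps": [[[0, 0, 0.001, 0], [0, 0, 0.001, 0], [0, 0, 0.001, 0], [0, 0, 0, 0], [0, 0, 0, 0]]]}}

```text
time: 8.17
ee_pos: [0.5518, 0.0111, 0.0283]
tcp_rot: [-180.0, 0.0, 83.1]
wrist_force: [0.1, 0.0, -0.1]
opening: 0.0146
grasp_force: 59.9
```

Request:
{"name": "play_rows", "arguments": {"steps": [[[0, 0, 0.001, 0], [0, 0, 0.001, 0], [0, 0, 0.001, 0], [0, 0, 0, 0], [0, 0, 0, 0]]]}}

```text
time: 8.58
ee_pos: [0.5525, 0.0111, 0.0268]
tcp_rot: [179.9, -0.0, 83.1]
wrist_force: [-2.0, -1.1, 10.3]
opening: 0.0146
grasp_force: 61.2
```

Request:
{"name": "play_rows", "arguments": {"steps": [[[0, 0, -0.001, 0], [0, 0, 0, 0], [0, 0, 0, 0], [0, 0, 0, 0], [0, 0, 0, 0]]], "gripper": 0.036}}

```text
time: 9.0
ee_pos: [0.5518, 0.0112, 0.026]
tcp_rot: [-180.0, 0.0, 83.1]
wrist_force: [-0.5, 0.7, -1.0]
opening: 0.0363
grasp_force: 0.0
```

Request:
{"name": "play_rows", "arguments": {"steps": [[[0, 0, -0.005, 0], [0, 0, -0.01, 0], [0, 0, -0.015, 0], [0, 0, -0.02, 0], [0, 0, -0.02, 0]]]}}

```text
time: 9.42
ee_pos: [0.5517, 0.0112, 0.0978]
tcp_rot: [-180.0, -0.0, 83.1]
wrist_force: [-0.5, 0.1, 0.2]
opening: 0.0359
grasp_force: 0.0
```

Request:
{"name": "play_rows", "arguments": {"steps": [[[0, 0, -0.03, 0], [0, 0, -0.03, 0], [0, 0, -0.03, 0], [0, 0, -0.01, 0], [0, 0, 0, 0]]], "gripper": 0.08}}

```text
time: 9.83
ee_pos: [0.5531, 0.0112, 0.2003]
tcp_rot: [179.7, -0.0, 83.1]
wrist_force: [1.2, 0.3, -0.0]
opening: 0.0802
grasp_force: 0.0
```

```bash
python3 - <<'E'
from workcell import bot
from h import *
o=bot.get_obs();print(o["ee_pos"],o["opening"],o["tcp_rot"])
s=bot.camera("scene")["img"]
crop(s,245,130,110,110,5,"pics/d.png")
E
```

```text
[0.55310577 0.01120648 0.20025926] 0.08019768802134807 [ 1.79674599e+02 -4.77227752e-02  8.31258903e+01]
```

View pics/d.png

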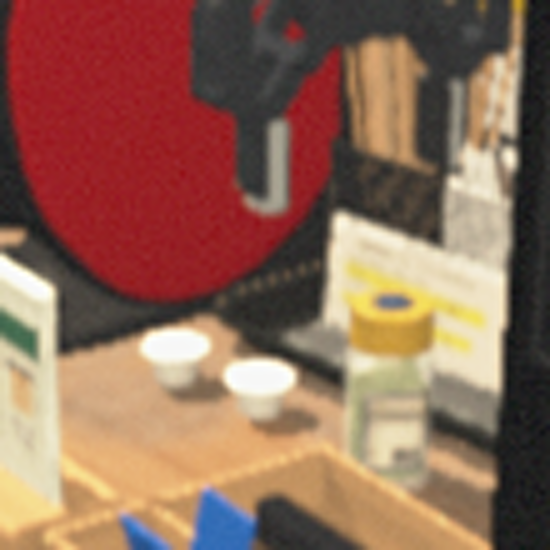

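The rail's dark end shows at (290,515), inside the rear compartment behind the blue handles, and the pods and jar haven't moved. Clip next.

Request:
{"name": "play_rows", "arguments": {"steps": [[[-0.0065, -0.0203, 0, 0], [-0.0065, -0.0203, 0, 0], [-0.0065, -0.0203, 0, 0], [-0.0065, -0.0203, 0, 0], [-0.0065, -0.0203, 0, 0]]], "gripper": 0.07}}

```text
time: 10.3
ee_pos: [0.4455, -0.0091, 0.1942]
tcp_rot: [-179.8, 0.0, 83.1]
wrist_force: [-0.3, 0.1, -0.7]
opening: 0.0699
grasp_force: 0.0
```

Request:
{"name": "play_rows", "arguments": {"steps": [[[0, 0, 0.02, 0], [0, 0, 0.02, 0], [0, 0, 0.015, 0], [0, 0, 0.015, 0], [0, 0, 0, 0]]]}}

```text
time: 10.72
ee_pos: [0.4449, -0.0089, 0.1218]
tcp_rot: [-179.6, 0.0, 83.1]
wrist_force: [-0.7, -0.8, -0.6]
opening: 0.0701
grasp_force: 0.0
```

```bash
python3 - <<'E'
from workcell import bot
from h import *
o=bot.get_obs();print(o["ee_pos"],o["opening"],o["tcp_rot"])
s=bot.camera("scene")["img"]
crop(s,245,170,110,110,5,"pics/e.png")
E
```

```text
[ 0.44490188 -0.00893097  0.12179283] 0.07007577011394864 [-1.79628641e+02  3.76810510e-02  8.31196123e+01]
```

View pics/e.png

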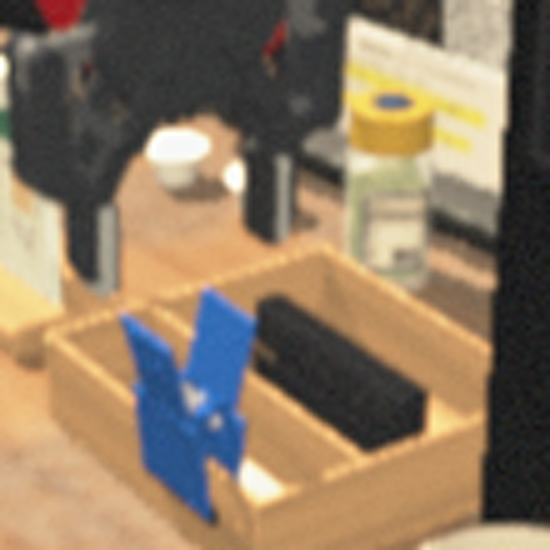

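The rail stands in the rear compartment. The fingers (tips at (95,290) and (272,238)) bracket the handles, with tops at (150,330) and (232,305). I'll nudge +2 mm in x and go down.

Request:
{"name": "play_rows", "arguments": {"steps": [[[0, 0.002, 0.012, 0], [0, 0, 0.012, 0], [0, 0, 0.012, 0], [0, 0, 0.01, 0], [0, 0, 0, 0]]]}}

```text
time: 11.18
ee_pos: [0.448, -0.0092, 0.0776]
tcp_rot: [-179.8, 0.0, 83.1]
wrist_force: [-0.0, -0.5, -0.7]
opening: 0.0699
grasp_force: 0.0
```

Request:
{"name": "play_rows", "arguments": {"steps": [[[0, 0, 0, 0], [0, 0, 0, 0], [0, 0, 0, 0], [0, 0, 0, 0], [0, 0, 0, 0]]]}}

```text
time: 11.6
ee_pos: [0.4495, -0.0092, 0.0808]
tcp_rot: [180.0, -0.0, 83.1]
wrist_force: [-0.5, 0.2, 0.4]
opening: 0.0699
grasp_force: 0.0
```

Request:
{"name": "play_rows", "arguments": {"steps": [[[0, -0.0016, 0.004, 0], [0, 0, 0.004, 0], [0, 0, 0, 0], [0, 0, 0, 0], [0, 0, 0, 0]]]}}

```text
time: 12.02
ee_pos: [0.4475, -0.009, 0.0722]
tcp_rot: [-180.0, 0.0, 83.1]
wrist_force: [-0.5, 0.5, -0.3]
opening: 0.0697
grasp_force: 0.0
```

Request:
{"name": "play_rows", "arguments": {"steps": [[[0, 0, 0, 0], [0, 0, 0, 0], [0, 0, 0, 0], [0, 0, 0, 0], [0, 0, 0, 0]]], "gripper": 0.0, "squeeze": 40}}

```text
time: 12.43
ee_pos: [0.4476, -0.009, 0.0722]
tcp_rot: [-180.0, 0.0, 83.1]
wrist_force: [0.2, -0.7, -0.6]
opening: 0.0211
grasp_force: 44.6
```

Request:
{"name": "play_rows", "arguments": {"steps": [[[0, 0, 0, 0], [0, 0, 0, 0], [0, 0, 0, 0], [0, 0, 0, 0], [0, 0, 0, 0]]]}}

```text
time: 12.85
ee_pos: [0.4476, -0.009, 0.0723]
tcp_rot: [180.0, 0.0, 83.1]
wrist_force: [-0.5, -0.0, -0.6]
opening: 0.0214
grasp_force: 44.6
```

```bash
python3 - <<'E'
from workcell import bot
from h import *
o=bot.get_obs();print(o["ee_pos"],o["opening"],o["wrist_force"])
s=bot.camera("scene")["img"]
crop(s,245,190,100,100,5,"pics/f.png")
E
```

```text
[ 0.44761451 -0.00900139  0.07229587] 0.021419649006752358 [-0.46860753 -0.00573889 -0.6493272 ]
```

View pics/f.png

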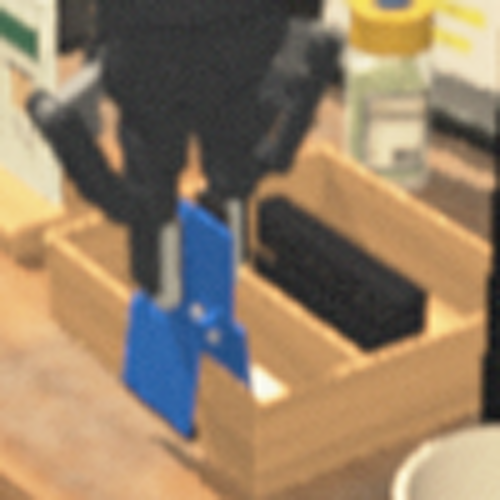

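The handles are squeezed shut (opening 21.4 mm) and the jaws gape around the wall. I'll lift straight up and carry the clip over.

Request:
{"name": "play_rows", "arguments": {"steps": [[[0, 0, -0.004, 0], [0, 0, -0.006, 0], [0, 0, -0.008, 0], [0, 0, -0.01, 0], [0, 0, -0.01, 0]]]}}

```text
time: 13.32
ee_pos: [0.4478, -0.009, 0.1117]
tcp_rot: [180.0, -0.0, 83.1]
wrist_force: [0.9, -0.1, -0.8]
opening: 0.021
grasp_force: 44.6
```

Request:
{"name": "play_rows", "arguments": {"steps": [[[0, 0, -0.02, 0], [0, 0, -0.025, 0], [0, 0, -0.025, 0], [0, 0, -0.025, 0], [0, 0, -0.02, 0]]]}}

```text
time: 13.73
ee_pos: [0.4478, -0.009, 0.2283]
tcp_rot: [179.9, -0.0, 83.1]
wrist_force: [0.8, -0.2, -0.6]
opening: 0.0214
grasp_force: 44.6
```

Request:
{"name": "play_rows", "arguments": {"steps": [[[0.0236, 0.0041, 0, 0], [0.0236, 0.0041, 0, 0], [0.0236, 0.0041, 0, 0], [0.0236, 0.0041, 0, 0], [0.0236, 0.0041, 0, 0]]]}}

```text
time: 14.15
ee_pos: [0.4824, 0.1068, 0.2265]
tcp_rot: [179.9, -0.0, 83.1]
wrist_force: [0.9, 0.6, -0.6]
opening: 0.0211
grasp_force: 44.6
```

Request:
{"name": "play_rows", "arguments": {"steps": [[[0.0236, 0.0041, 0, 0], [0.0236, 0.0041, 0, 0], [0.0236, 0.0041, 0, 0], [0.0236, 0.0041, 0, 0], [0.0236, 0.0041, 0, -0.012]]]}}

```text
time: 14.57
ee_pos: [0.5168, 0.2217, 0.2263]
tcp_rot: [180.0, -0.0, 83.8]
wrist_force: [0.2, -0.5, -0.3]
opening: 0.0213
grasp_force: 44.6
```

Request:
{"name": "play_rows", "arguments": {"steps": [[[0, 0, 0, 0], [0, 0, 0, 0], [0, 0, 0, 0], [0, 0, 0, 0], [0, 0, 0, 0]]]}}

```text
time: 14.98
ee_pos: [0.5165, 0.2197, 0.2258]
tcp_rot: [180.0, -0.0, 83.8]
wrist_force: [0.7, 0.7, -0.1]
opening: 0.0213
grasp_force: 44.6
```

```bash
python3 - <<'E'
from workcell import bot
from h import *
o=bot.get_obs();print(o["ee_pos"],o["opening"],o["wrist_force"])
s=bot.camera("scene")["img"]
crop(s,190,100,110,110,5,"pics/g.png")
E
```

```text
[0.51652342 0.21968818 0.22584665] 0.02130893115657735 [ 0.68161726  0.69485588 -0.13855747]
```

View pics/g.png

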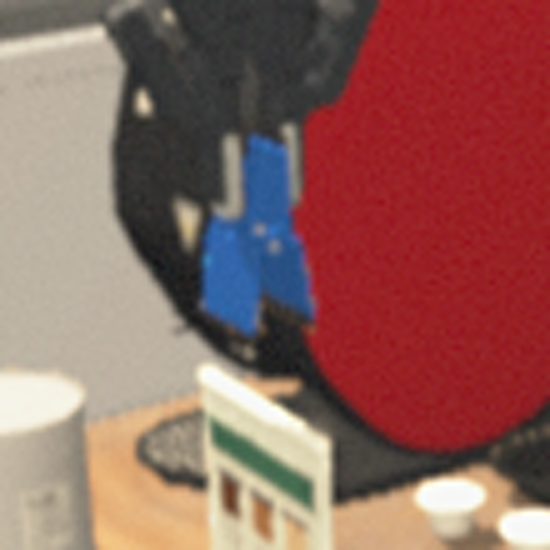

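The clip hangs open in the fingers with its lips at (232,330) and (300,320), above the bare bead whose middle is at about (265,405). I'll lower it over the bead.

Request:
{"name": "play_rows", "arguments": {"steps": [[[0, 0, 0.008, 0], [0, 0, 0.008, 0], [0, 0, 0.007, 0], [0, 0, 0.006, 0], [0, 0, 0, 0]]]}}

```text
time: 15.45
ee_pos: [0.5159, 0.2201, 0.1943]
tcp_rot: [-179.9, 0.1, 83.8]
wrist_force: [-0.5, -1.3, -0.8]
opening: 0.0211
grasp_force: 44.6
```

```bash
python3 - <<'E'
from workcell import bot
from h import *
print(bot.get_obs()["ee_pos"], (proj(S,[[.514,.195,.2186]])-[190,100])*5)
c=bot.camera("scene"); h=cv2.cvtColor(c["img"],cv2.COLOR_BGR2HSV); m=cv2.inRange(h,(100,120,40),(130,255,255)); m[:,290:]=0
n,l,st,ce=cv2.connectedComponentsWithStats(m); i=1+st[1:,4].argmax(); ys,xs=np.where(l==i)
print("blue box",st[i], "low pts",[(x,ys[xs==x].max()) for x in range(xs.min(),xs.max()+1,2)])
z=bot.get_obs()["ee_pos"]; th=-6.2
M=R.from_euler("z",th,degrees=True).as_matrix()
L=np.array([[sx*.013,sy*.025,-.0072-.043] for sx in(-1,1) for sy in(-1,1)])
print("pred lips",proj(S,z+L@M.T).round(1).tolist())
E
```

```text
[0.51593453 0.22007357 0.19427347] [[280.50000566 237.21118723]]
blue box [231 140  22  39 445] low pts [(231, np.int64(163)), (233, np.int64(174)), (235, np.int64(175)), (237, np.int64(176)), (239, np.int64(178)), (241, np.int64(175)), (243, np.int64(170)), (245, np.int64(171)), (247, np.int64(172)), (249, np.int64(173)), (251, np.int64(175))]
pred lips [[242.3, 179.0], [232.2, 172.8], [252.0, 176.7], [241.6, 170.7]]
```

The lips are within about a pixel of the prediction, so I'll finish the descent.

Request:
{"name": "play_rows", "arguments": {"steps": [[[0, 0, 0.007, 0], [0, 0, 0.007, 0], [0, 0, 0.007, 0], [0, 0, 0.006, 0], [0, 0, 0.003, 0]]]}}

```text
time: 15.92
ee_pos: [0.5162, 0.2203, 0.1649]
tcp_rot: [-179.9, 0.0, 83.8]
wrist_force: [-0.5, 0.5, -0.1]
opening: 0.021
grasp_force: 44.6
```

Request:
{"name": "play_rows", "arguments": {"steps": [[[0, 0, 0.005, 0], [0, 0, 0.005, 0], [0, 0, 0.003, 0], [0, 0, 0, 0], [0, 0, 0, 0]]]}}

```text
time: 16.33
ee_pos: [0.5165, 0.2204, 0.1532]
tcp_rot: [-180.0, 0.0, 83.8]
wrist_force: [0.5, -0.6, -0.6]
opening: 0.0213
grasp_force: 44.6
```

Request:
{"name": "play_rows", "arguments": {"steps": [[[0, 0, 0, 0], [0, 0, 0, 0], [0, 0, 0, 0], [0, 0, 0, 0], [0, 0, 0, 0]]]}}

```text
time: 16.75
ee_pos: [0.5166, 0.2204, 0.1534]
tcp_rot: [180.0, -0.0, 83.8]
wrist_force: [-0.1, 0.1, -1.4]
opening: 0.021
grasp_force: 44.6
```

```bash
python3 - <<'E'
from workcell import bot
from h import *
c=bot.camera("scene"); h=cv2.cvtColor(c["img"],cv2.COLOR_BGR2HSV); m=cv2.inRange(h,(100,120,40),(130,255,255)); m[:,290:]=0
n,l,st,ce=cv2.connectedComponentsWithStats(m); i=1+st[1:,4].argmax(); ys,xs=np.where(l==i)
o=bot.get_obs(); z=o["ee_pos"]; print(z,o["wrist_force"],o["qd"].round(2))
print("low pts",[(x,int(ys[xs==x].max())) for x in range(xs.min(),xs.max()+1,2)])
M=R.from_euler("z",-6.2,degrees=True).as_matrix()
L=np.array([[sx*.013,sy*.025,-.0072-.043] for sx in(-1,1) for sy in(-1,1)])
print("pred lips",proj(S,z+L@M.T).round(1).tolist())
bead=np.array([.5163,.2204,.125])+np.array([[0,y,0.0045] for y in(-.06,.06)])@M.T
print("bead ends pred",proj(S,bead).round(1).tolist())
E
```

```text
[0.51661584 0.22040245 0.15337013] [ 0.15866735 -0.25580143 -0.22668348] [-0.1   0.06 -0.04  0.   -0.05  0.06]
low pts [(233, 189), (235, 190), (237, 192), (239, 193), (241, 194), (243, 180), (245, 177), (247, 181), (249, 182), (251, 182)]
pred lips [[243.3, 195.4], [233.3, 188.8], [252.8, 192.9], [242.5, 186.4]]
bead ends pred [[255.1, 188.6], [230.5, 173.5]]
```

```bash
python3 -c "
from workcell import bot
print(bot.job_done())"
```

```text
the job is handed in; nothing more can be done
None
```

The rail stands on its legs in the rear compartment. I handed in with the clip held squeezed wide open, one jaw on each side of the board, its lips about 22 mm below the bead axis by my estimate and no measurable contact force. The hand-in gave no verdict back.

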